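Set the serving marker to the tea tin

ROBOT

A 7-joint arm with a two-finger parallel gripper is mounted at the origin on a cart in front of the work surface, level with it; the furniture and walls round the work are solid. World frame = base frame: x ahead of the robot, y to its left, z up, the work surface at z = 0. Lengths are in m, angles in rad, forces in N, time in s.
With the tool pointing down it reaches from about 0.425 to 0.825 m from the base axis. Payload 3.6 kg.
Tool frame: the origin (TCP) lies where the fingers leave the gripper's body, on its centre line; the fingertips stand 73 mm ahead of it and the grasp point (between the pads) lies 54 mm ahead of it; z points along the fingers, y is the line along which they close (so a half turn about z gives the same grasp; the last joint's range is limited). The gripper opens to 85 mm and grips with 20 to 120 N. Pads are 22 mm wide; open, the fingers measure 114 mm over their backs; the gripper's body (76 mm by 85 mm) begins 54 mm behind the grasp point. The pads swing forward as they close: fully open they stand 13 mm farther back than shut.
Start: joints at [1.206, 0.615, -0.013, 1.423, 0.008, 1.103, -0.04], TCP at [0.215, -0.613, 0.304] pointing down, gripper open.
Joint ranges: [-3.12, 3.12], [-0.3, 2.06], [-1.34, 1.32], [0.26, 2.42], [-1.36, 4.5], [0.01, 1.98], [-2.84, 2.84]. Speed limits (rad/s): [2.79, 2.79, 3.14, 3.14, 3.14, 3.14, 3.14].

INTERFACE

Orientations are given as a unit quaternion [x, y, z, w].
In Python, from station import arm, snapshot, camera_info, ticket gives the robot as it stands. Calls block until the motion is done:
- arm.movep(position, orientation): joint-space move of the TCP to a pose.
- arm.line_to(position, velocity=0.15, ori=None): straight line of the TCP; ori=None keeps the orientation; velocity is the mean speed in m/s.
- arm.move_j(angles): joint-space move.
- arm.move_gripper(opening, effort=None): opening from 0.0 (shut) to 1.0 (fully open); effort is the grip in N (None keeps the last); returns when the fingers have stopped.
- arm.pause(seconds).
- arm.ik(position, orientation): joint angles nearest the present ones, or None.
- snapshot(name): name is "scene" or "top" or "wrist"; returns the picture (420x560x3 uint8, blue, green, red); there is no depth.
- camera_info(name): a dict with "fx", "fy", "cx", "cy" (pixels), "R" (3x3) and "t" (3): a world point X has camera coordinates R X + t; the wrist camera has in their place "T_tool_cam" (4x4, takes a point from camera to tool coordinates, whose origin is the TCP and whose axes are the flange's). Camera axes: x right, y down, z forward; pixel columns grow to the right and rows downward; lengths in m; the calibration is good to about 2 mm. A picture is of the moment at which its call begins: read the wrist's pose just before it. camera_info takes no time and is no camera call.
A pose or a line that the arm cannot do raises arm.MotionError and nothing moves.
- ticket.finish_job(): hands the job in; it is judged then, once.
Readings, each from a call of its own:
- arm.read_time(): time.
- arm.read_joint_positions(): joint angles.
- arm.read_dq(): joint speeds.
- arm.read_effort(): joint torques, N m.
- arm.read_tool_pos(): TCP position.
- arm.read_eef_rot(): TCP orientation.
- arm.read_ft_force(): force on the tool from outside, world axes, zero at the start.
- arm.read_wrist_torque(): the same for the moment, N m.
- arm.read_opening(): opening from 0.0 (shut) to 1.0 (fully open).
- arm.read_finger_force(): force on a finger pad.
Only numpy, scipy, OpenCV 4.12 (cv2) and the standard library are available. Lean on these libraries where they do the work, as an engineer would, in place of code of your own. Each camera call takes 0.05 s, during which the arm holds its last target. There are 200 camera calls.

TASK

The brass marker on the serving rack shows which of the things in the row is to be used next: push it by its post along the rail until it drops into the notch in front of the round tea tin, so that its pointer points at the tin, and leave it there. Only push it with the fingers, never grip the post, and do not disturb the things in the row or those beside the rack.

Things in the scene. Friction and masses are not known exactly. Their poses are not given: they have to be found in the camera images.
- rack: fixed wooden serving rack, 195 mm deep, 410 mm wide, board 10 mm thick. Origin: on the worktop under the middle of its rail; x = across the board away from the robot, y = along the rail to the left, z up. Rail: two steel rods between end blocks (at y = -188 and +188 mm, 54 mm high). Loose things stand in a row about 97 mm behind the rail, one opposite each notch within 3 mm, order varies
- strip (a point): middle of the steel strip between the rods, on its top, 22 mm above the worktop; axes as the rack's. It has four notches (gaps 14 mm wide) at y = -120, -40, +40 and +120 mm from here. Room about the rack: a tall door jamb stands about 0.35 m ahead of the robot's base and 0.42 m to its right, between the doorway and the rack
- marker (a joint): brass marker's place along the rail, m: its y in the rack's frame, notches at -0.12, -0.04, 0.04, 0.12, end stops at -0.14, 0.14. Starts between the middle notches. Drags with about 2 N. Within about 6 mm of a notch's middle its sprung roller drops in and draws it to the middle; pushing it out again, also when crossing a notch on the way to a farther one, takes about 10 N, then it jumps clear
- post (a point): middle of the marker's upright push post: 30 mm (rack x) by 20 mm (along the rail), from 52 to 100 mm above the worktop; this point is 76 mm up. Axes as the rack's. Below the post is the marker's block, 48 by 40 mm along the rail, top 53 mm up. Around the post above the block all is free
- pointer (a point): tip of the marker's pointer, 50 mm from the rail's middle towards the row, 40 mm above the worktop; axes as the rack's
- pin (a joint): drop of the marker's sprung roller and of the thin steel pin that stands 6 mm out of the post's top, m: about 0.0005 on the plain strip, about 0.0045 when the roller lies in a notch
- tin_centre (a point): closed round green tin with a tan lid, 60 mm across, 98 mm tall, the only opaque thing in the row, in the row on the rack; this point is its centre, 49 mm above its underside
- lidded_jar: clear jar with a white lid, 64 mm across, 97 mm tall, loose in the row; origin at the centre of its underside
- spice_jar: small clear spice jar with a pale cap, 47 mm across, 98 mm tall, loose in the row; origin at the centre of its underside
- candle: pale candle in an open glass, 76 mm across, 90 mm tall, loose in the row; origin at the centre of its underside
- jigger: copper double jigger, 43 mm across, 84 mm tall, left of the rack; origin at the centre of its underside
- bitters: small bitters bottle, 43 mm across, 142 mm tall, left of the rack; origin at the centre of its underside
- bottle: flask bottle with a black stopper, 88 mm across, 199 mm tall, left of the rack; origin at the centre of its underside
Things that resemble listed ones, but are neither listed nor needed, are in the scene too. What is shaped like the spice_jar but pink is not meant. Leave any pink look-alike of the part that bears tin_centre alone.

How it is judged:
At the end, for the whole second after the job is handed in: The pointer is within 12 mm, along the rail, of the tea tin's centre, the pin has dropped by more than 3 mm (roller in the notch), the marker is at rest, and the four things in the row stand upright (y of tin_centre in the frame of pointer between -0.012 and 0.012 m and value of joint pin above 0.003 m and velocity of joint marker between -0.005 and 0.005 m/s and angle between each of tin_centre, lidded_jar, spice_jar, candle's own z axis and vertical below 0.1 rad); the robot touches nothing.
It fails at once if a thing in the row or beside the rack is moved by more than 10 mm, or lifted (distance of any of tin_centre, lidded_jar, spice_jar, candle, jigger, bitters, bottle from where it was at the start of the episode above 0.01 m).
It fails at once if the post is gripped: the fingers press on both of its side faces at once (contact force between each of marker_c0, marker_c1 and the fingers above 1 N).
It also fails if it takes over 48 s, if anything falls off the work surface, if the arm or the gripper's body presses on something with over 40 N, if the wrist force passes 120 N, or if a joint passes its speed limit or range.

## Working session

There is one attempt and no reset: what is moved stays moved. The work goes in short steps, each a Python script; the robot and the scene stay as the last script left them, time stands still between calls to the robot, and variables do not carry over. Pictures are saved under pics/ and viewed, at most 10 in all, crops included, and the job is handed in when it is done.

```bash
mkdir -p pics
python3 - <<'E'
from station import arm, snapshot, camera_info
import cv2,numpy as np
for n in("scene","top"):
    cv2.imwrite(f"pics/{n}0.png",snapshot(n)); c=camera_info(n); print(n,{k:np.round(np.array(v),4).tolist() for k,v in c.items()})
print(arm.read_time(),arm.read_eef_rot(),arm.read_tool_pos())
E
```

```text
scene {'fx': 436.5808, 'fy': 436.5808, 'cx': 276.105, 'cy': 209.5283, 'R': [[-0.5577, -0.8299, -0.014], [-0.5702, 0.3953, -0.7202], [0.6032, -0.3936, -0.6937]], 't': [0.4372, 0.2565, 1.1752]}
top {'fx': 466.4916, 'fy': 466.4916, 'cx': 277.8883, 'cy': 207.3107, 'R': [[-0.0249, -0.9997, -0.0035], [-0.9758, 0.025, -0.2174], [0.2175, -0.002, -0.9761]], 't': [0.2089, 0.5132, 1.1922]}
0.1 [ 9.85760130e-01  1.68153554e-01 -2.13312012e-04 -1.14119706e-03] [ 0.21527011 -0.61277329  0.30283977]
```

View pics/scene0.png

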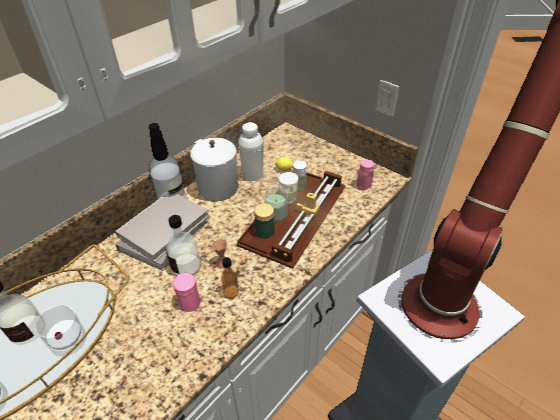

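View pics/top0.png

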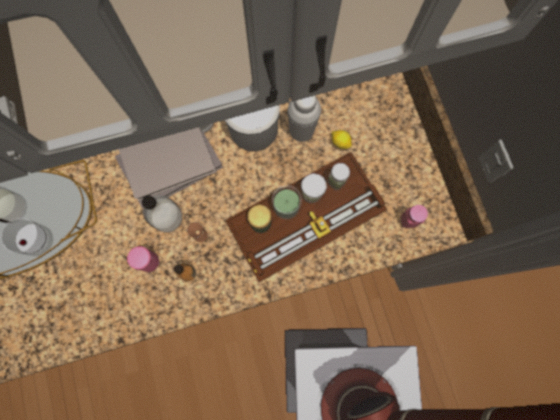

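Run:
```python
import cv2,numpy as np
a=cv2.imread("pics/top0.png")[150:285,220:420]
cv2.imwrite("pics/crop1.png",cv2.resize(a,(800,540),interpolation=cv2.INTER_CUBIC))
```

```text
(no output)
```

View pics/crop1.png

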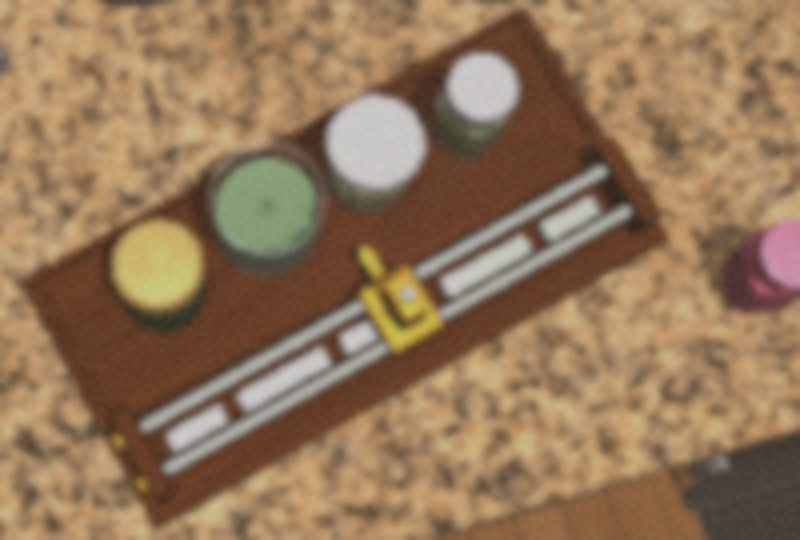

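The top view shows the row from left to right. The opaque green tin with a tan lid is at (260,217), the candle in open glass at (287,202), the white-lidded jar at (314,187) and the spice jar at (340,175). The pink look-alikes at (142,259) and (415,216) stand off the rack. The enlarged crop confirms that the left-end one is the tin: opaque, tan lid, dark green side. The marker, around (320,226), therefore has to go left, across the +0.04 notch to +0.12.

```bash
cat > h.py <<'E'
from station import arm, snapshot, camera_info
import numpy as np, cv2
from scipy.spatial.transform import Rotation as Ro
def px2w(n,u,v,z):
    c=camera_info(n);R=np.array(c["R"]);t=np.array(c["t"])
    d=R.T@[(u-c["cx"])/c["fx"],(v-c["cy"])/c["fy"],1];o=-R.T@t
    return o+d*(z-o[2])/d[2]
def down(yaw): # tool z down, tool y (closing) at angle yaw
    y=np.array([np.cos(yaw),np.sin(yaw),0]);z=np.array([0,0,-1.]);x=np.cross(y,z)
    return Ro.from_matrix(np.c_[x,y,z]).as_quat()
E
python3 - <<'E'
from h import *
np.set_printoptions(precision=3,suppress=True)
P=lambda x,y,z:px2w("top",220+(x+.5)/4-.5,150+(y+.5)/4-.5,z)
L=P(234,406,.022);Rr=P(538,237,.022);s=(L+Rr)/2;ey=(L-Rr);print("strip",s,"len",np.linalg.norm(ey[:2]))
ey=ey/np.linalg.norm(ey);ex=np.array([ey[1],-ey[0],0]);yaw=np.arctan2(ey[1],ey[0]);print("ey",ey,"ex",ex,"yaw",yaw)
for n,p in dict(pin=P(408,293,.106),tin=P(158,265,.098),candle=P(265,200,.088),bitters=px2w("top",180,269,.14),jig=px2w("top",197,229,.084)).items():
    d=p-s;print(n,p,"rack",d@ex,d@ey)
for q in((392,262),(400,290)):print("jamb",px2w("top",*q,0))
for r in(.36,.39,.42,.45):
  for z in(.3,.4,.5):
    a=-1.234;print(r,z,arm.ik([r*np.cos(a),r*np.sin(a),z],arm.read_eef_rot()))
E
```

```text
strip [0.461 0.092 0.022] len 0.23932359883550966
ey [-0.465  0.885  0.   ] ex [0.885 0.465 0.   ] yaw 2.054432905012998
pin [0.464 0.086 0.106] rack -0.0002919003015810609 -0.007451437620747267
tin [0.488 0.245 0.098] rack 0.09498708212445592 0.12250081913134334
candle [0.531 0.175 0.088] rack 0.10093895930264676 0.039923468848488644
bitters [0.353 0.437 0.14 ] rack 0.06478035358345546 0.3556084372920213
jig [0.46  0.407 0.084] rack 0.14583558944576763 0.27894908831661935
jamb [ 0.37  -0.112  0.   ]
jamb [ 0.294 -0.127  0.   ]
0.36 0.3 [ 1.199  0.178 -0.03   2.18   0.007  0.786 -0.069]
0.36 0.4 [ 1.199  0.054 -0.027  1.996  0.002  1.094 -0.062]
0.36 0.5 [ 1.197 -0.009 -0.023  1.776 -0.     1.377 -0.059]
0.39 0.3 [ 1.2    0.224 -0.028  2.114  0.008  0.805 -0.065]
0.39 0.4 [ 1.2    0.107 -0.025  1.936  0.003  1.101 -0.059]
0.39 0.5 [ 1.198  0.045 -0.021  1.72   0.001  1.379 -0.056]
0.42 0.3 [ 1.202  0.27  -0.025  2.046  0.009  0.828 -0.061]
0.42 0.4 [ 1.201  0.158 -0.023  1.873  0.004  1.112 -0.056]
0.42 0.5 [ 1.198  0.099 -0.019  1.66   0.002  1.385 -0.053]
0.45 0.3 [ 1.203  0.315 -0.023  1.976  0.01   0.853 -0.058]
0.45 0.4 [ 1.202  0.209 -0.021  1.807  0.005  1.128 -0.053]
0.45 0.5 [ 1.199  0.153 -0.017  1.596  0.002  1.395 -0.051]
```

```bash
cat >> h.py <<'E'
np.set_printoptions(precision=3,suppress=True)
S=np.array([.461,.092,0]);EY=np.array([-.465,.885,0]);EX=np.array([.885,.465,0])
def at(x,y,tipz): return S+x*EX+y*EY+[0,0,tipz+.073]
E
python3 - <<'E'
from h import *
a=-1.234
arm.line_to([.32*np.cos(a),.32*np.sin(a),.40],velocity=.25)
arm.move_gripper(0.0)
print(arm.read_time(),arm.read_ft_force(),arm.read_opening())
q=np.array(arm.read_joint_positions());print(q)
q[0]=-.1; arm.move_j(q.tolist())
print(arm.read_time(),arm.read_ft_force(),arm.read_tool_pos())
for yaw in(2.0544,2.0544-np.pi,2.0544-np.pi/2,2.0544+np.pi/2):
    print(yaw,[arm.ik(at(0,y,z),down(yaw)) for y,z in((-.055,.2),(-.055,.065),(.12,.065))])
E
```

```text
2.3917 [ 0.067 -0.329  0.387] 0.0012367105375687606
[ 1.2   -0.019 -0.034  2.071 -0.001  1.089 -0.066]
3.8333 [ 0.362  0.38  -0.66 ] [0.319 0.02  0.4  ]
2.0544 [array([ 0.011,  0.412, -0.202,  1.916,  0.11 ,  0.824,  1.805]), array([-0.007,  0.626, -0.188,  2.048,  0.236,  0.487,  1.685]), array([-0.353,  0.595, -0.218,  2.147,  0.297,  0.427,  1.249])]
-1.0871926535897933 [array([-0.159,  0.405,  0.036,  1.921, -0.019,  0.816, -1.2  ]), array([-0.164,  0.621,  0.044,  2.053, -0.057,  0.469, -1.164]), array([-0.46 ,  0.587, -0.062,  2.151,  0.088,  0.406, -1.68 ])]
0.4836036732051032 [array([-0.114,  0.405, -0.027,  1.92 ,  0.015,  0.817,  0.334]), array([-0.119,  0.62 , -0.022,  2.052,  0.028,  0.47 ,  0.322]), array([-0.427,  0.589, -0.111,  2.15 ,  0.155,  0.411, -0.177])]
3.6251963267948963 [array([-0.308,  0.413,  0.245,  1.926, -0.133,  0.819, -2.65 ]), array([-0.294,  0.633,  0.24 ,  2.057, -0.306,  0.485, -2.485]), array([-1.165,  0.899,  1.13 ,  2.171, -1.14 ,  0.893, -1.962])]
```

Run:
```python
from h import *
arm.movep(at(0,-.055,.2),down(.4836))
cv2.imwrite("pics/w1.png",snapshot("wrist"))
print(arm.read_tool_pos(),arm.read_eef_rot(),arm.read_ft_force(),arm.read_time())
arm.line_to(at(0,-.055,.066),velocity=.12)
arm.pause(.2);f0=np.array(arm.read_ft_force());print(f0)
for y in np.arange(-.051,-.0079,.004):
    arm.line_to(at(0,y,.066),velocity=.04)
    f=np.array(arm.read_ft_force())-f0; print(round(y,3),f@EY,f@EX,f[2])
    if f@EY<-1.2: break
print(arm.read_time())
cv2.imwrite("pics/top1.png",cv2.resize(snapshot("top")[150:285,220:420],(800,540),interpolation=cv2.INTER_CUBIC))
```

```text
[0.486 0.043 0.274] [0.518 0.855 0.    0.001] [-0.057  0.067  0.706] 4.7333
[-0.431  0.01   0.2  ]
-0.051 -0.17365186647635164 0.4808131088205579 -0.23492555853170435
-0.047 0.13691023801242322 -0.14169187784218537 0.1622562011478406
-0.043 -0.346923391006756 0.3272771969438476 -0.44153945474061085
-0.039 0.010721369580833433 1.1698792169188474 -0.1636894118827737
-0.035 -0.9580813131143291 0.6457977452225769 0.1332335232853515
-0.031 -0.5254284112521842 0.39317426404677586 1.0278635994321403
-0.027 -0.7117703432691184 0.8694353940287407 -0.3378595206398598
-0.023 -0.5729211404013775 0.3269385672054108 0.5877859033748817
-0.019 -0.1296551230148213 -0.08622912831303875 -0.6418047368024297
-0.015 0.4527075450613681 -0.27446172257979673 0.3870638607816246
-0.011 -0.7595422307103474 0.4399922466464914 -0.8800530237119428
8.95
```

View pics/w1.png

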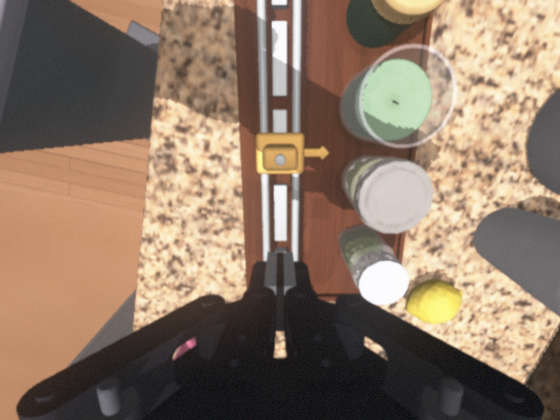

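View pics/top1.png

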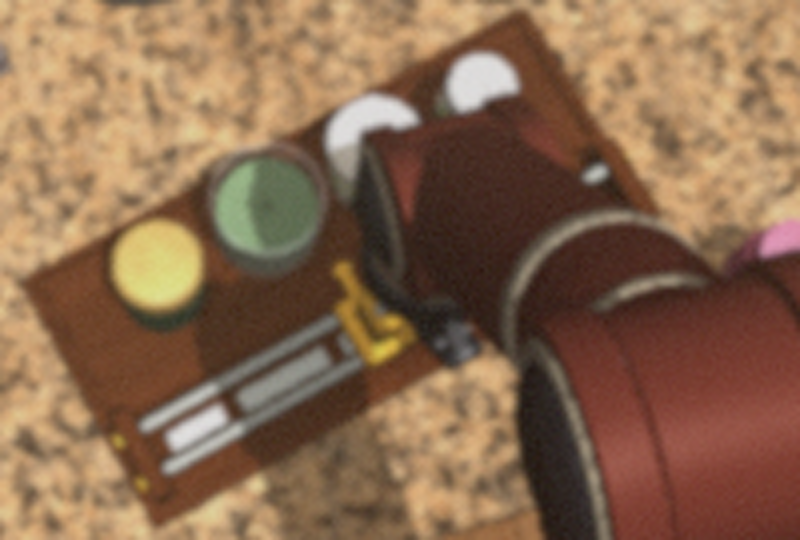

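The wrist view shows the shut fingers lined up on the rail at (280,265), with the marker ahead at (280,155) and nothing in between. In the top view the pointer tip has moved from crop pixel (368,258) to (345,270), about 20 mm to the left, so contact is as planned. I'll push on.

Run:
```python
from h import *
o=[]
for y in np.arange(-.005,.0951,.005):
    arm.line_to(at(0,y,.066),velocity=.04)
    f=np.array(arm.read_ft_force()); d=np.array(arm.read_tool_pos())-S
    o.append((round(y,3),round(d@EY,4),round(f@EY,1)))
print(o)
cv2.imwrite("pics/w2.png",snapshot("wrist"))
arm.line_to(at(0,.06,.066),velocity=.1)
arm.line_to(at(0,.02,.18),velocity=.15)
print(arm.read_time())
cv2.imwrite("pics/w3.png",snapshot("wrist"))
```

```text
[(np.float64(-0.005), np.float64(-0.0042), np.float64(-0.2)), (np.float64(0.0), np.float64(0.0008), np.float64(-0.4)), (np.float64(0.005), np.float64(0.0058), np.float64(-0.5)), (np.float64(0.01), np.float64(0.0109), np.float64(-0.2)), (np.float64(0.015), np.float64(0.0159), np.float64(0.2)), (np.float64(0.02), np.float64(0.0198), np.float64(-2.0)), (np.float64(0.025), np.float64(0.0239), np.float64(-4.1)), (np.float64(0.03), np.float64(0.031), np.float64(-0.7)), (np.float64(0.035), np.float64(0.0361), np.float64(-0.0)), (np.float64(0.04), np.float64(0.0408), np.float64(-0.4)), (np.float64(0.045), np.float64(0.0458), np.float64(-0.4)), (np.float64(0.05), np.float64(0.0507), np.float64(-0.4)), (np.float64(0.055), np.float64(0.0557), np.float64(-0.1)), (np.float64(0.06), np.float64(0.0608), np.float64(-0.1)), (np.float64(0.065), np.float64(0.0657), np.float64(-0.4)), (np.float64(0.07), np.float64(0.0708), np.float64(-0.8)), (np.float64(0.075), np.float64(0.0757), np.float64(-0.5)), (np.float64(0.08), np.float64(0.0807), np.float64(-0.5)), (np.float64(0.085), np.float64(0.0857), np.float64(0.1)), (np.float64(0.09), np.float64(0.0908), np.float64(-0.7)), (np.float64(0.095), np.float64(0.0958), np.float64(-0.0))]
16.3083
```

View pics/w3.png

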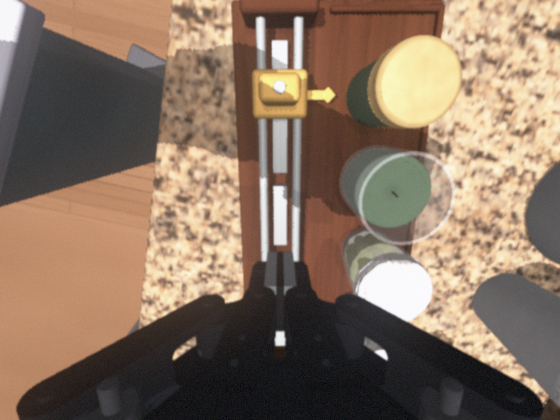

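Run:
```python
from h import *
c=camera_info("wrist");T=np.array(c["T_tool_cam"]);R=Ro.from_quat(arm.read_eef_rot()).as_matrix();p=np.array(arm.read_tool_pos())
def w(u,v,z):
    d=R@T[:3,:3]@[(u-c["cx"])/c["fx"],(v-c["cy"])/c["fy"],1];o=p+R@T[:3,3]
    q=o+d*(z-o[2])/d[2]-S; return q@EX,q@EY
print("notch.04",w(280,179.5,.022),"tip",w(334,95,.04),"pin",w(280,87,.102),"pin hi",w(280,87,.106),"tin lid",w(416,82,.098),"blk far/near",w(280,68,.053),w(280,118,.053))
im=snapshot("wrist")[30:210,210:450]
cv2.imwrite("pics/c3.png",cv2.resize(im,(800,600),interpolation=cv2.INTER_CUBIC))
```

```text
notch.04 (np.float64(-0.0012389579400569667), np.float64(0.03940902165206819)) tip (np.float64(0.04728494001000893), np.float64(0.1194281411828965)) pin (np.float64(-0.001204749194262485), np.float64(0.11897630718066358)) pin hi (np.float64(-0.0011998882636278592), np.float64(0.11851858699536055)) tin lid (np.float64(0.09475373485369724), np.float64(0.12270739643528164)) blk far/near (np.float64(-0.0012747386112468549), np.float64(0.1392877762192252)) (np.float64(-0.0012464550930460863), np.float64(0.09946287837723712))
```

View pics/c3.png

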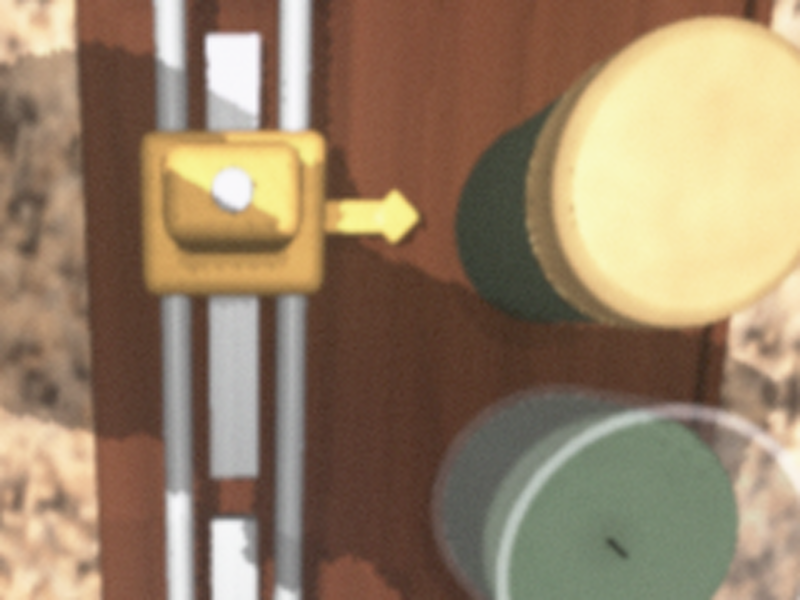

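The crop shows the marker opposite the tin, with the pin low in the post's top at (232,188). The pointer tip measures 80.0 mm past the +0.04 notch, which is the middle of the +0.12 notch. That is about 2 mm ahead of where the finger left it, so the roller has drawn it in. The tin's centre is 3 mm away along the rail, and the row looks undisturbed.

Run:
```python
from station import ticket
print(ticket.finish_job())
```

```text
the job is handed in; nothing more can be done
None
```

I pushed the marker into the notch at +0.12 m in front of the tea tin, with the pointer about 3 mm from the tin's centre along the rail, and handed the job in; no verdict came back.

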